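Snap the grease coupler onto a tilted nipple and hold it home

ROBOT

A 6-joint arm with a two-finger parallel gripper is mounted at the origin on a cart in front of the work surface, level with it; the furniture and walls round the work are solid. World frame = base frame: x ahead of the robot, y to its left, z up, the work surface at z = 0. Lengths are in mm, angles in degrees, forces in N, time in s.
With the tool pointing down it reaches from about 350 to 775 mm from the base axis. Payload 5.5 kg.
Tool frame: the origin (TCP) lies between the finger pads, 19 mm behind the fingertips; this is the grasp point; z points along the fingers, y is the line along which they close (so a half turn about z gives the same grasp; the last joint's range is limited). The gripper opens to 85 mm and grips with 20 to 120 N. Pads are 22 mm wide; open, the fingers measure 114 mm over their backs; the gripper's body (76 mm by 85 mm) begins 54 mm behind the grasp point. The pads swing forward as they close: fully open they stand 13 mm farther back than shut.
Start: joints at [-75.779, 17.945, 2.641, 74.691, 0, 82.002], TCP at [217.437, -532.345, 250.023] pointing down, gripper open.
Joint ranges: [-158.12, 158.12], [-49.38, 96.58], [-58.88, 72.47], [-126.05, 133.96], [-84.25, 85.87], [-180, 180]. Speed limits (degrees/s): [147.25, 147.25, 180, 180, 180, 180].

INTERFACE

Orientations are given as [roll, pitch, yaw] about the fixed x, y, z axes, in that order (R = Rz(yaw) Ry(pitch) Rx(roll)).
In Python, from plant import bot, cams gives the robot as it stands.
- The arm moves only by the shell command python3 -m creep 'ROWS' [OPENING]. ROWS is text: rows parted by semicolons, each of 4 numbers parted by spaces: the shift along the tool's x, y, z in units of 40 mm (1.0 is 40 mm), then the turn about the tool's z in units of 8 degrees (1.0 is 8 degrees). A call has 1 to 5 rows; each row shifts and turns the commanded pose from where the row before left it, along the tool's axes as they then stand; what a row does not reach is not made up. A row lasts 1/10 s, in which the tool goes at most 50 mm and 8.59 degrees, less where a joint would pass 70% of its speed; a pose out of reach is approached as far as the arm can. A call is refused whole if a number of a shift passes 1 or a number of a turn 1, either way. A call with a gripper value outside its range is refused whole. OPENING is the closure, from 0 (fully open) to 1 (shut), set as the call begins (- or left out, the last holds). The fingers move at their own pace and stop on an object; the grip force is fixed at half the most. Time passes only in rows, so rows that do not move let the fingers close. It gives the time, the measured TCP pose, the force, the opening and the grip force at its end, in the units of the state.
- bot.get_obs(): the state, without advancing time (a new reading comes with each control period).
- cams.snapshot(name): name is "scene" or "side" or "wrist"; returns (picture, depth): 400x640x3 uint8, red, green, blue; 400x640 float32, mm along the optical axis (not along the pixel's ray), 0 where there is no reading.
- cams.calibration(name): a dict with "fx", "fy", "cx", "cy" (pixels), "distortion" ([k1, k2, p1, p2, k3] as OpenCV has them; the pictures are not rectified), "world_from_camera" (4x4, takes a point from camera to world coordinates). Camera axes: x right, y down, z forward; pixel columns grow to the right and rows downward; lengths in mm; the calibration is good to about 2 mm. A picture is of the moment at which its call begins: read the wrist's pose just before it. calibration takes no time and is no camera call; for the wrist camera it gives the pose at the moment of the call.
- bot.sign_off(): hands the job in; it is judged then, once.
The state is a dict: "time": time; "joint_pos": joint angles; "joint_velocities": joint speeds; "tau": joint torques, N m; "tool_pos": TCP position; "tool_rot": TCP orientation; "force": force on the tool from outside, world axes, zero at the start; "wrist_torque": the same for the moment, N m; "grip_width": finger opening in mm; "grip_force": force on a finger pad.
Only numpy, scipy, OpenCV 4.12 (cv2) and the standard library are available. Lean on these libraries where they do the work, as an engineer would, in place of code of your own. Each camera call takes 0.05 s, during which the arm holds its last target. There are 200 camera calls.

TASK

Pick up the grease coupler (red square grip, steel nose) and bring it mouth first, squarely in line, to the tilted brass grease nipple on the green bearing block; push it on until its jaws snap over the nipple's head, and on against its spring until its mouth is home at the nipple's hexagon. Keep pushing it home, square and gripped: the program finishes while holding it so, with nothing put down or let go. Leave the oil bottle and the solvent can standing where they are.

Things in the scene. Friction and masses are not known exactly. Their poses are not given: they have to be found in the camera images.
- coupler: loose grease coupler, 98 mm long, about 0.3 kg, standing upright on the bench on its mouth at the start. Origin at the centre of its open mouth, z axis from the mouth towards the grip (up at the start). From the mouth: steel nose 31 mm in diameter up to 35 mm, collar 38 mm in diameter up to 40 mm, red square grip up to 87 mm, brass stub up to 98 mm.
- coupler_grip (a point): a good place for the TCP, on the coupler's axis 62 mm from its mouth, in the red grip: 28 x 28 mm, its flat sides facing the coupler's x and y axes; grip two flats that face away from each other, fingers pointing to the mouth
- coupler_jaws (a point): inside the coupler on its axis, 9 mm from the mouth, between its three sprung jaws: they leave a 9 mm passage, open to about 16 mm and snap over the nipple's head at about 10 N of push. The bore is 16 mm wide and flares to about 22 mm at the mouth; the seal sits 17 mm deep.
- seal (a joint): how far the sprung seal inside the coupler is pushed back, m: 0 at rest, 0.0135 at most, about 0.011 with the coupler home. Its spring pushes the coupler off with about 2 N plus 0.9 N per mm. Let go after the snap, the coupler springs back to about 8 to 12 mm from home and sags askew on its jaws.
- grease_nipple: brass grease nipple, fixed in the green bearing block, tilted 30 degrees from vertical. Origin at the centre of the outer face of its hexagon (about 25 mm), z axis outward along the nipple. Home: the coupler's origin at this origin (mouth within 4 mm of the hexagon's face), the two z axes in line; turn about z is free. Jaws are snapped in with the mouth within about 8 mm.
- nipple_tip (a point): tip of the nipple, 28 mm out from the hexagon's face on its z axis; the neck is 8 mm in diameter, the head 14 mm at 21 to 23 mm from the hexagon, then it tapers to the tip (7 mm)
- bearing_block: fixed green plummer-block bearing, 86 mm high, on a dark plate 200 x 130 x 12 mm, with a 25 mm shaft stub 116 mm long through it along its y axis, 50 mm up. Origin at the centre of the plate's underside; the nipple leans out of the top of the dome towards the block's -x side.
- oil_bottle: orange-brown squeeze oil bottle, 57 mm wide, 207 mm tall, standing loose; origin at the centre of its underside
- solvent_can: white can with a red cap, 66 mm wide, 226 mm tall, standing loose; origin at the centre of its underside
Not all that is in view belongs to the job. Leave any turquoise look-alike of the coupler alone.

How it is judged (in metres and radians):
On the way, in this order (a step that is already met when the one before it is completed fails the run):
1. the coupler is gripped and lifted clear of the bench (height (world z) of coupler above 0.03 m and contact force between the fingers and coupler above 2 N), for 0.1 s.
2. the coupler is in line with the nipple, square to it, its mouth just before or at the tip (z of coupler in the frame of grease_nipple between 0.018 and 0.08 m and x of coupler in the frame of grease_nipple between -0.006 and 0.006 m and y of coupler in the frame of grease_nipple between -0.006 and 0.006 m and angle between the z axis of coupler and the z axis of grease_nipple, either way round below 0.15 rad), for 0.1 s.
3. pushed on past the snap and home, square, pushed against its spring and gripped, for a second (z of coupler in the frame of grease_nipple between -0.004 and 0.004 m and x of coupler in the frame of grease_nipple between -0.003 and 0.003 m and y of coupler in the frame of grease_nipple between -0.003 and 0.003 m and angle between the z axis of coupler and the z axis of grease_nipple, either way round below 0.12 rad and value of joint seal above 0.006 m and contact force between coupler and grease_nipple above 5 N and contact force between the fingers and coupler above 5 N), for 1 s.
At the end, for the whole second after the job is handed in: Through the last second: coupler mouth within 4 mm of the nipple's hexagon face, within 3 mm of its axis each way, axes within 0.12 rad, seal pushed back over 6 mm, coupler pressing on the nipple with over 5 N, fingers gripping the coupler with over 5 N (all of step 3); the arm keeps its last pose, push and grip.
It fails at once if the oil bottle is knocked over or moved more than 30 mm (distance of oil_bottle from where it was at the start of the episode above 0.03 m or angle between oil_bottle's own z axis and vertical above 0.4 rad).
It fails at once if the solvent can is knocked over or moved more than 30 mm (distance of solvent_can from where it was at the start of the episode above 0.03 m or angle between solvent_can's own z axis and vertical above 0.4 rad).
It also fails if it takes over 38 s, if anything falls off the work surface, if the arm or the gripper's body presses on something with over 40 N, if the wrist force passes 120 N, or if a joint passes its speed limit or range.

## Working session

There is one attempt and no reset: what is moved stays moved. The work goes in short steps, Python scripts to look and compute and a shell command to move; the robot and the scene stay as the last step left them, time stands still between calls to the robot, and variables do not carry over. Pictures are saved under pics/ and viewed, at most 10 in all, crops included, and the job is handed in when it is done.

```bash
ls -R . | head -30; mkdir -p pics; python3 -m creep --help 2>&1 | head -20
cat > h.py <<'E'
import numpy as np, cv2
from plant import bot, cams
def ray(c,u,v):
    K=np.array([[c["fx"],0,c["cx"]],[0,c["fy"],c["cy"]],[0,0,1.]])
    n=cv2.undistortPoints(np.array([[[u,v]]],float),K,np.array(c["distortion"],float))[0,0]
    T=np.array(c["world_from_camera"]); d=T[:3,:3]@np.array([n[0],n[1],1.]); return T[:3,3],d
def onz(c,u,v,z):
    o,d=ray(c,u,v); return o+d*(z-o[2])/d[2]
def cloud(c,D):
    h,w=D.shape; K=np.array([[c["fx"],0,c["cx"]],[0,c["fy"],c["cy"]],[0,0,1.]])
    v,u=np.mgrid[:h,:w]
    n=cv2.undistortPoints(np.stack([u,v],-1).reshape(-1,1,2).astype(float),K,np.array(c["distortion"],float)).reshape(h,w,2)
    P=np.dstack([n*D[...,None],D]); T=np.array(c["world_from_camera"])
    return P@T[:3,:3].T+T[:3,3]
E
python3 - <<'E'
from h import *
o=bot.get_obs(); print({k:np.round(v,2) for k,v in o.items()})
for n in("scene","side","wrist"):
    c=cams.calibration(n); p,d=cams.snapshot(n); np.savez("pics/%s0.npz"%n,p=p,d=d,T=c["world_from_camera"]); cv2.imwrite("pics/%s0.png"%n,p[...,::-1])
    print(n,np.round(c["world_from_camera"],2).tolist(),c["fx"])
E
```

```text
.:
pics

./pics:
validation failed for argument at $...
{'time': np.float64(0.0), 'joint_pos': array([-75.78,  17.99,   2.57,  74.69,  -0.  ,  82.  ]), 'joint_velocities': array([ 0.05, -0.01, -0.01,  0.01,  0.01, -0.02]), 'tau': array([ 0.000e+00, -4.806e+01,  2.985e+01,  2.000e-02, -0.000e+00,
       -0.000e+00]), 'tool_pos': array([ 217.31, -531.83,  249.08]), 'tool_rot': array([-1.799e+02, -1.000e-02,  2.222e+01]), 'force': array([0.6 , 0.  , 0.06]), 'wrist_torque': array([-0.05,  0.01,  0.03]), 'grip_force': np.float64(0.0), 'grip_width': np.float64(85.58)}
scene [[-0.7, -0.31, 0.64, -230.86], [-0.72, 0.28, -0.64, 741.36], [0.02, -0.91, -0.42, 624.89], [0.0, 0.0, 0.0, 1.0]] 459.2905534236976
side [[1.0, -0.0, 0.05, 489.69], [-0.05, -0.43, 0.9, -1287.35], [0.02, -0.9, -0.43, 698.06], [0.0, 0.0, 0.0, 1.0]] 431.3915120618225
wrist [[0.38, -0.89, -0.24, 279.61], [-0.93, -0.36, -0.1, -506.69], [0.0, 0.26, -0.96, 371.52], [0.0, 0.0, 0.0, 1.0]] 296.57507906081497
```

View pics/scene0.png

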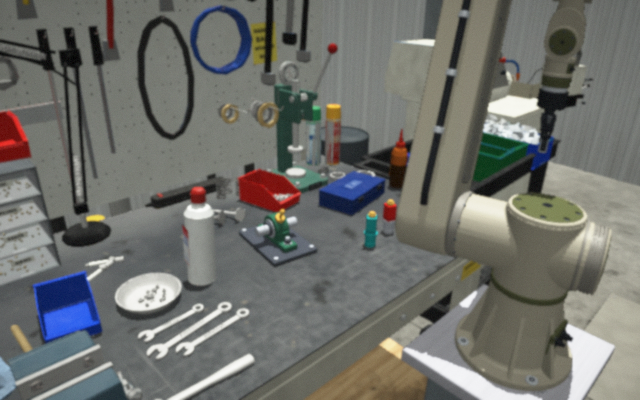

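View pics/side0.png

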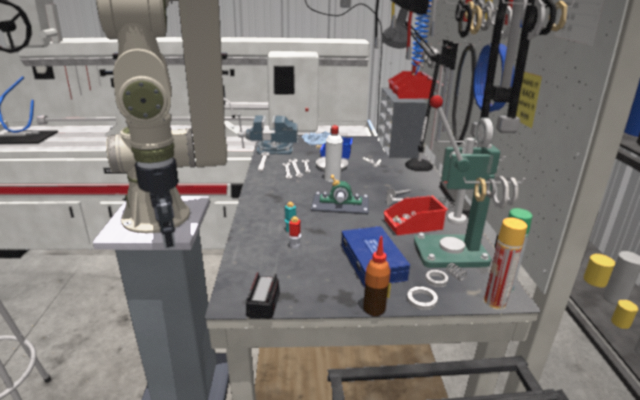

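Scene: red-gripped coupler at (389,215), turquoise look-alike at (371,230); block at (280,232), can at (199,245), bottle at (398,165). Side view: coupler red (295,226), turquoise (290,214), block (340,197), nipple about (335,181), bottle (377,285), can (333,150). Other red things: bin (262,188), can cap (198,193). I choose the small red-gripped cylinder with the steel nose.

Run:
```python
from h import *
a=np.load("pics/scene0.npz")["p"][150:270,220:420]; b=np.load("pics/side0.npz")["p"][165:255,270:390]
a=cv2.resize(a,(800,480),interpolation=cv2.INTER_CUBIC)[:, :];b=cv2.resize(b,(800,600),interpolation=cv2.INTER_CUBIC)
cv2.imwrite("pics/ca.png",a[...,::-1]);cv2.imwrite("pics/cb.png",b[...,::-1])
for n in("scene","side"):
    z=np.load("pics/%s0.npz"%n); c=cams.calibration(n); W=cloud(c,z["d"]); hsv=cv2.cvtColor(z["p"],cv2.COLOR_RGB2HSV); H,S,V=cv2.split(hsv)
    inb=(W[...,0]>200)&(W[...,0]<900)&(W[...,1]>-500)&(W[...,1]<500)&(W[...,2]>3)&(z["d"]>0)
    M={"red":((H<6)|(H>174))&(S>150)&(V>60),"turq":(H>80)&(H<97)&(S>110),"green":(H>55)&(H<80)&(S>80),"yel":(H>18)&(H<35)&(S>120)&(V>90)}
    for k,m in M.items():
        nn,l,st,ce=cv2.connectedComponentsWithStats((m&inb).astype(np.uint8))
        for i in range(1,nn):
            if st[i,4]>=12:
                q=W[l==i]; print(n,k,st[i].tolist(),"med",np.round(np.median(q,0)),"lo",np.round(np.percentile(q,5,0)),"hi",np.round(np.percentile(q,95,0)))
```

```text
scene red [107, 0, 6, 48, 229] med [874. 347. 557.] lo [869. 341. 510.] hi [880. 354. 599.]
scene red [329, 44, 8, 9, 53] med [ 802. -275.  466.] lo [ 795. -285.  457.] hi [ 810. -268.  475.]
scene red [396, 133, 10, 14, 61] med [ 660. -469.  160.] lo [ 650. -481.  149.] hi [ 670. -460.  183.]
scene red [244, 174, 56, 38, 1164] med [839. -27.  35.] lo [ 773. -124.    7.] hi [894.  -4.  70.]
scene red [190, 187, 16, 16, 196] med [608. 313. 218.] lo [602. 297. 202.] hi [622. 322. 227.]
scene red [384, 203, 12, 18, 172] med [ 461. -177.   68.] lo [ 454. -191.   48.] hi [ 479. -172.   88.]
scene turq [364, 216, 14, 32, 310] med [447. -83.  47.] lo [438. -94.   8.] hi [459. -76.  87.]
scene green [309, 94, 7, 8, 21] med [ 879. -262.  306.] lo [ 874. -280.  296.] hi [ 890. -254.  313.]
scene green [306, 101, 7, 19, 65] med [ 881. -257.  254.] lo [ 873. -264.  236.] hi [ 897. -253.  286.]
scene green [293, 104, 8, 5, 14] med [ 883. -204.  282.] lo [ 875. -213.  277.] hi [ 896. -198.  288.]
scene green [293, 110, 8, 12, 47] med [ 884. -205.  250.] lo [ 875. -210.  235.] hi [ 899. -201.  264.
[... 866 characters left out ...]
 -7.  70.]
side red [290, 221, 10, 15, 124] med [ 472. -200.   71.] lo [ 459. -206.   51.] hi [ 485. -190.   87.]
side red [373, 237, 13, 26, 164] med [ 665. -482.  162.] lo [ 654. -490.  150.] hi [ 676. -477.  197.]
side turq [285, 206, 11, 25, 126] med [ 451. -104.   68.] lo [ 443. -111.   20.] hi [469. -95.  87.]
side green [338, 182, 23, 22, 130] med [657.  65.  45.] lo [630.  58.  22.] hi [693.  95.  86.]
side green [320, 187, 16, 16, 75] med [593.  73.  29.] lo [564.  69.  21.] hi [607.  84.  71.]
side yel [334, 181, 5, 4, 12] med [613.  81.  90.] lo [606.  77.  85.] hi [618.  89.  92.]
side yel [387, 283, 3, 14, 22] med [ 698. -473.   62.] lo [ 692. -487.   41.] hi [ 699. -469.   78.]
```

View pics/ca.png

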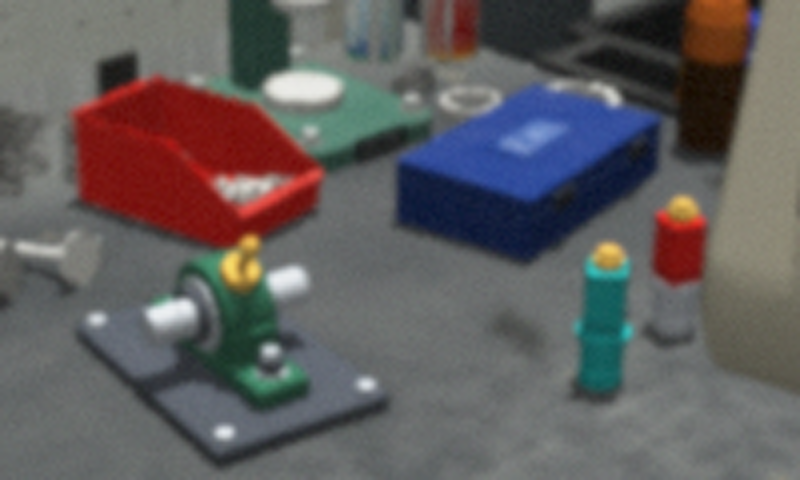

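View pics/cb.png

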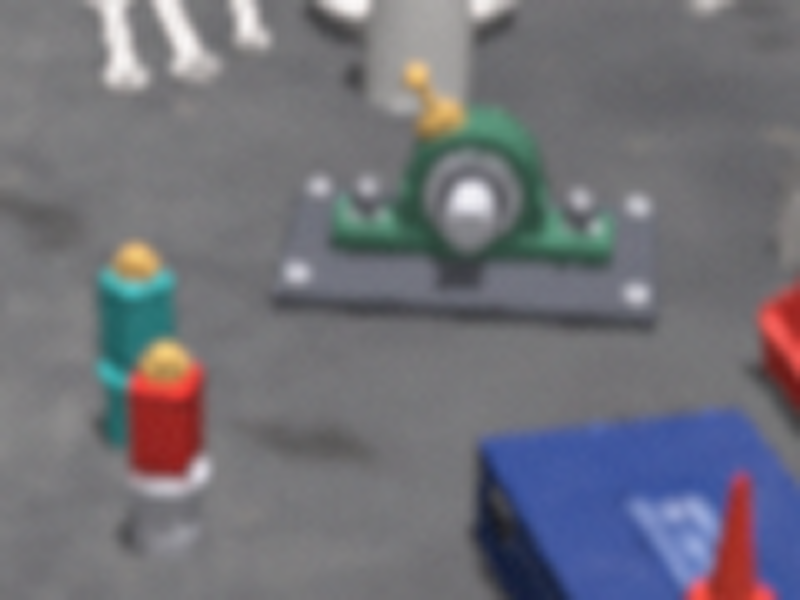

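The crops confirm it: red square grip, steel nose at (169,440 in the side crop), turquoise look-alike behind it at (135,340). The nipple leans towards world −x. Rows cannot tilt the tool directly, so I'll probe in free air how the arm behaves at the edge of its reach.

```bash
python3 -m creep '0 1 0 0;0 1 0 0;0 1 0 0;0 1 0 0;0 1 0 0'; python3 -c "
from h import *
o=bot.get_obs();print(o['time'],o['tool_pos'],o['tool_rot'],o['joint_pos'])"; python3 -m creep '0 1 0 0;0 1 0 0;0 1 0 0'; python3 -c "
from h import *
o=bot.get_obs();print(o['time'],o['tool_pos'],o['tool_rot'],o['joint_pos'])"
```

```text
time: 0.65
tool_pos: [293.6, -718.6, 249.8]
tool_rot: [180.0, 0.0, 22.2]
force: [0.7, -3.0, 0.7]
grip_width: 85.2
grip_force: 0.0
0.65 [ 293.55486947 -718.5830839   249.76763628] [1.79983522e+02 2.01618494e-03 2.22165720e+01] [-7.36944579e+01  4.46969549e+01  4.67168228e+01  9.20032701e+01
 -3.08516334e-04  8.40889698e+01]
time: 0.95
tool_pos: [319.5, -782.6, 223.7]
tool_rot: [178.7, -0.0, 22.2]
force: [1.4, -2.9, -2.1]
grip_width: 85.0
grip_force: 0.0
0.95 [ 319.48342399 -782.55652489  223.70369038] [ 1.78667037e+02 -2.18302813e-02  2.22101828e+01] [-73.27275198  59.20142021  72.29252072 101.76631865   0.14907685
  84.51904268]
```

```bash
for i in 1 2; do python3 -m creep '0 1 0 0;0 1 0 0;0 1 0 0'; python3 -c "
from h import *
o=bot.get_obs();print(o['joint_pos'])"; done
```

```text
time: 1.25
tool_pos: [339.1, -830.9, 206.9]
tool_rot: [172.9, 0.2, 22.2]
force: [0.3, 0.4, -0.1]
grip_width: 85.3
grip_force: 0.0
[-73.04925725  60.61020764  72.38570605  94.64411823   0.43212326
  84.75806759]
time: 1.55
tool_pos: [356.6, -873.7, 193.7]
tool_rot: [167.7, 0.4, 22.2]
force: [-0.5, 0.4, -0.4]
grip_width: 85.4
grip_force: 0.0
[-72.86940132  61.93098226  72.37023331  88.14420512   0.70528058
  84.98986761]
```

Out of reach, the arm tilts outward in its own vertical plane, and the tilt stays in the commanded pose. That gives me a way to tilt. For the grasp I first undo this tilt at the inner limit.

```bash
for i in 1 2; do python3 -m creep '0 -1 -0.25 0;0 -1 -0.25 0;0 -1 -0.25 0;0 -1 -0.25 0;0 -1 -0.25 0'|sed -n 1,3p;done; python3 -m creep '0 -1 -0.22 0;0 -1 -0.22 0;0 -1 -0.22 0;0 -1 -0.22 0'|sed -n 1,3p; python3 -c "
from h import *
o=bot.get_obs();print(o['joint_pos'])"
```

```text
time: 2.05
tool_pos: [291.9, -716.3, 202.7]
tool_rot: [167.7, 0.4, 22.2]
time: 2.55
tool_pos: [214.2, -525.7, 209.2]
tool_rot: [167.7, 0.4, 22.2]
time: 2.95
tool_pos: [152.6, -374.1, 209.3]
tool_rot: [167.7, 0.4, 22.2]
[-80.95779414  -9.96464123 -34.89249431  52.97552166   2.41555178
  77.06384173]
```

```bash
for i in 1 2; do python3 -m creep '0 -1 -0.22 0;0 -1 -0.22 0;0 -1 -0.22 0'|sed -n 1,3p;python3 -c "
from h import *
o=bot.get_obs();print(o['joint_pos'])"; done
```

```text
time: 3.25
tool_pos: [106.4, -260.4, 209.4]
tool_rot: [167.7, 0.4, 22.2]
[-88.48364645 -26.13495546 -44.56282816  59.87534746   3.97280727
  69.65077069]
time: 3.55
tool_pos: [64.2, -161.3, 209.7]
tool_rot: [167.8, 0.4, 22.4]
[-112.16642478  -43.01971669  -49.17820075   74.80499914    8.23767835
   46.01431619]
```

```bash
python3 -m creep '0 1 0.22 0;0 1 0.22 0;0 1 0.22 0;0 1 0.22 0'|sed -n 1,3p
python3 - <<'E'
from h import *
pts=[]
for n in("scene","side"):
    z=np.load("pics/%s0.npz"%n); W=cloud(cams.calibration(n),z["d"])[z["d"]>0]; pts.append(W)
W=np.vstack(pts)
def box(x,y,z):
    m=(W[:,0]>x[0])&(W[:,0]<x[1])&(W[:,1]>y[0])&(W[:,1]<y[1])&(W[:,2]>z[0])&(W[:,2]<z[1]); q=W[m]
    print(x,y,len(q), np.round(np.percentile(q,[1,99],0)).tolist() if len(q) else "")
box((-50,250),(-450,-160),(-200,150))
box((-250,250),(-600,-100),(-60,60))
box((-600,100),(500,1300),(-100,700))
box((250,450),(-600,-200),(-60,60))
box((600,1000),(-150,250),(150,900))
E
```

```text
time: 3.95
tool_pos: [119.5, -309.4, 210.6]
tool_rot: [167.7, 0.4, 21.9]
(-50, 250) (-450, -160) 145 [[-48.0, -165.0, -25.0], [152.0, -160.0, 2.0]]
(-250, 250) (-600, -100) 2680 [[-148.0, -163.0, -58.0], [152.0, -101.0, 13.0]]
(-600, 100) (500, 1300) 374 [[-599.0, 1202.0, -97.0], [98.0, 1300.0, 363.0]]
(250, 450) (-600, -200) 6219 [[263.0, -506.0, -58.0], [448.0, -204.0, 58.0]]
(600, 1000) (-150, 250) 1801 [[750.0, -148.0, 219.0], [990.0, 203.0, 684.0]]
```

```bash
python3 -m creep '0 -0.21 1 0;0 -0.21 1 0;0 -0.21 1 0;0 -0.21 1 0;0 -0.21 1 0'|sed -n 1,4p; python3 -m creep '0 -0.5 -0.1 0;0 -0.5 -0.1 0;0 -0.5 -0.1 0'|sed -n 1,4p;python3 -c "
from h import *
o=bot.get_obs();print(o['joint_pos'])"
```

```text
time: 4.45
tool_pos: [125.0, -328.3, 19.4]
tool_rot: [168.7, 0.4, 22.2]
force: [-0.2, -0.8, 0.9]
time: 4.75
tool_pos: [109.9, -290.9, 41.0]
tool_rot: [171.2, -0.1, 22.3]
force: [-0.3, 0.4, -0.0]
[-87.04632484  -6.50396873 -58.82266714  29.41911451   2.99682101
  70.88591315]
```

```bash
for i in 1 2; do python3 -m creep '0 -0.6 0.4 0;0 -0.6 0.4 0;0 -0.6 0.4 0'|sed -n 1,4p;done
```

```text
time: 5.05
tool_pos: [100.7, -279.2, 26.8]
tool_rot: [174.5, -0.6, 22.3]
force: [0.8, -0.5, -0.1]
time: 5.35
tool_pos: [90.4, -264.7, 14.1]
tool_rot: [178.1, -1.2, 22.4]
force: [0.4, -0.2, 0.1]
```

```bash
python3 -m creep '0.1 -0.6 0.4 0;0 -0.6 0.3 0'|sed -n 1,4p; python3 -m creep '0 0.6 -1 0;0 1 -1 0;0 1 -1 0;0 1 -1 0;0 1 -1 0'|sed -n 1,4p
```

```text
time: 5.55
tool_pos: [86.9, -251.5, 10.3]
tool_rot: [-179.7, -1.6, 22.4]
force: [-0.5, 0.6, 0.6]
time: 6.05
tool_pos: [145.9, -408.2, 193.3]
tool_rot: [-179.8, -1.6, 22.4]
force: [-0.3, -0.4, 0.6]
```

```bash
for i in 1 2; do python3 -m creep '0.96 -0.26 -0.34 0;0.96 -0.26 -0.34 0;0.96 -0.26 -0.34 0;0.96 -0.26 -0.34 0'|sed -n 1,3p;done
python3 - <<'E'
from h import *
c=cams.calibration("wrist"); p,d=cams.snapshot("wrist"); np.savez("pics/wrist1.npz",p=p,d=d,T=c["world_from_camera"]); cv2.imwrite("pics/wrist1.png",p[...,::-1])
W=cloud(c,d); H,S,V=cv2.split(cv2.cvtColor(p,cv2.COLOR_RGB2HSV))
for k,m in {"red":((H<6)|(H>174))&(S>150)&(V>60),"yel":(H>18)&(H<35)&(S>120)&(V>90)}.items():
    nn,l,st,ce=cv2.connectedComponentsWithStats(m.astype(np.uint8))
    for i in range(1,nn):
        if st[i,4]>40: q=W[l==i]; print(k,st[i].tolist(),np.round(np.median(q,0)),np.round(np.percentile(q,5,0)),np.round(np.percentile(q,95,0)))
E
```

```text
time: 6.45
tool_pos: [270.9, -310.0, 250.9]
tool_rot: [-179.8, -1.6, 22.4]
time: 6.85
tool_pos: [395.7, -213.5, 309.7]
tool_rot: [-179.8, -1.5, 22.4]
red [310, 115, 16, 19, 55] [ 462. -178.   85.] [ 457. -193.   25.] [ 469. -169.   87.]
red [428, 208, 21, 28, 228] [ 405. -395.   22.] [ 387. -398.    9.] [ 423. -392.   31.]
```

View pics/wrist1.png

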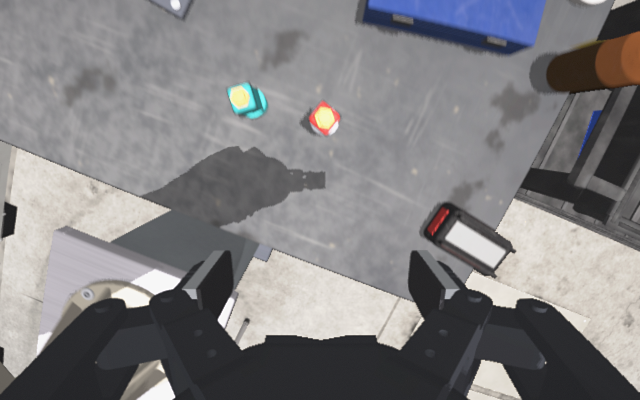

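The wrist view shows the coupler at (325,118), its red square turned as a diamond, and the turquoise look-alike at (241,98). Next I measure its top face.

Run:
```python
from h import *
z=np.load("pics/wrist1.npz"); c=cams.calibration("wrist"); c["world_from_camera"]=z["T"]; d=z["d"]; W=cloud(c,d); p=z["p"]
H,S,V=cv2.split(cv2.cvtColor(p,cv2.COLOR_RGB2HSV))
m=np.zeros(d.shape,bool); m[98:140,305:348]=True
m1=m&(W[...,2]>82)&(W[...,2]<110); m2=m&(S>110)&(V>70)
v,u=np.nonzero(m1); P=np.array([onz(c,a,b,87)[:2] for a,b in zip(u,v)],np.float32); print("depth",len(P),cv2.minAreaRect(P))
v,u=np.nonzero(m2&((H<8)|(H>172)|((H>12)&(H<35)))); P=np.array([onz(c,a,b,87)[:2] for a,b in zip(u,v)],np.float32); print("col",len(P),cv2.minAreaRect(P))
y=m&(H>15)&(H<35)&(S>100)&(V>150); v,u=np.nonzero(y);print("yellow",len(u),u.mean(),v.mean(),onz(c,u.mean(),v.mean(),97), np.median(W[y],0))
cr=cv2.resize(p[90:150,290:360],(560,480),interpolation=cv2.INTER_CUBIC); cv2.imwrite("pics/cc.png",cr[...,::-1])
```

```text
depth 613 ((469.5107727050781, -188.50306701660156), (28.008119583129883, 28.151865005493164), 73.31317138671875)
col 256 ((471.6514892578125, -186.5745849609375), (27.673683166503906, 27.17632293701172), 71.28936004638672)
yellow 53 323.1132075471698 117.71698113207547 [ 470.72001307 -185.88828971   97.        ] [ 470.85882529 -185.75777556   86.98356523]
```

View pics/cc.png

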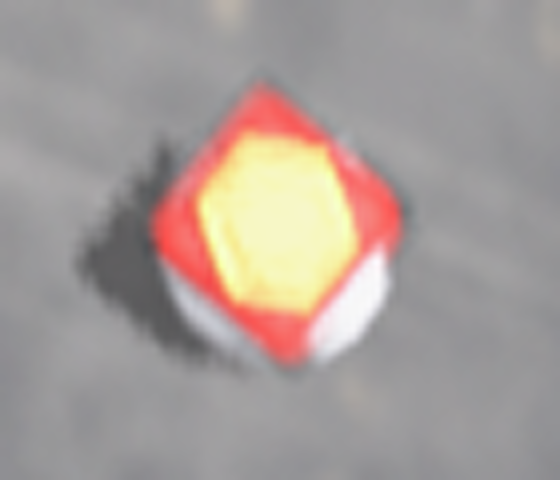

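```bash
python3 -m creep '0 0 0 -1;0 0 0 -1;0 0 0 -1;0 0 0 -1;0 0 0 -1'|sed -n 1,3p;python3 -m creep '0 0 0 -1;0 0 0 -0.26;0 0 0 0'|sed -n 1,3p
cat >> h.py <<'E'
from scipy.spatial.transform import Rotation as R
def to(t):
    o=bot.get_obs(); M=R.from_euler("xyz",o["tool_rot"],degrees=True).as_matrix(); s=M.T@(np.array(t)-o["tool_pos"])/40
    print("at",np.round(o["tool_pos"],1),np.round(o["tool_rot"],1),"t",o["time"],"tool z",np.round(M[:,2],3),"shift units to",t,np.round(s,2)); return s
E
python3 -c "
from h import *
to([470.5,-187.3,150]);to([470.5,-187.3,65])"
```

```text
time: 7.4
tool_pos: [394.6, -214.7, 308.8]
tool_rot: [179.2, -1.3, 62.8]
time: 7.7
tool_pos: [394.7, -214.8, 308.9]
tool_rot: [179.0, -1.1, 72.5]
at [ 394.7 -214.8  308.9] [179.   -1.1  72.5] t 7.7 tool z [ 0.023  0.013 -1.   ] shift units to [470.5, -187.3, 150] [1.15 1.53 4.02]
at [ 394.7 -214.8  308.9] [179.   -1.1  72.5] t 7.7 tool z [ 0.023  0.013 -1.   ] shift units to [470.5, -187.3, 65] [1.11 1.49 6.15]
```

```bash
python3 -m creep '0.4 0.55 0.8 0;0.4 0.55 0.8 0;0.35 0.43 0.8 0;0 0 0.8 0;0 0 0.8 0'|sed -n 1,3p;python3 -m creep '0 0 0 0'|sed -n 1,3p
python3 - <<'E'
from h import *
to([470.5,-187.3,65])
c=cams.calibration("wrist"); p,d=cams.snapshot("wrist"); cv2.imwrite("pics/w2.png",p[...,::-1])
W=cloud(c,d); m=(W[...,2]>83)&(W[...,2]<91)&(np.hypot(W[...,0]-470,W[...,1]+187)<28)&(d>0)
v,u=np.nonzero(m);P=np.array([onz(c,a,b,87)[:2] for a,b in zip(u,v)],np.float32); print(len(P),cv2.minAreaRect(P) if len(P)>5 else "")
E
```

```text
time: 8.2
tool_pos: [471.4, -187.0, 149.7]
tool_rot: [178.9, -1.1, 72.5]
time: 8.3
tool_pos: [468.2, -185.6, 146.9]
tool_rot: [179.4, -1.2, 72.5]
at [ 468.2 -185.6  146.9] [179.4  -1.2  72.5] t 8.3 tool z [ 0.016  0.017 -1.   ] shift units to [470.5, -187.3, 65] [-0.07  0.05  2.05]
825 ((469.87335205078125, -186.29122924804688), (26.730327606201172, 26.953245162963867), 74.35685729980469)
```

```bash
python3 -m creep '-0.02 0.02 0.7 0.15;0 0 0.7 0;-0.02 0.02 0.62 0;0 0 0 0'|sed -n 1,5p;python3 -m creep '0 0 0 0;0 0 0 0;0 0 0 0;0 0 0 0' 1
```

```text
time: 8.75
tool_pos: [473.2, -188.3, 69.7]
tool_rot: [179.1, -1.2, 71.2]
force: [-0.4, 0.4, 0.4]
grip_width: 85.2
time: 9.15
tool_pos: [474.4, -188.8, 71.7]
tool_rot: [178.9, -1.1, 71.3]
force: [-10.1, 4.3, 14.6]
grip_width: 28.1
grip_force: 59.3
```

```bash
python3 -m creep '0 0 0 0;0 0 0 0'
```

```text
time: 9.35
tool_pos: [474.3, -188.7, 71.6]
tool_rot: [178.9, -1.1, 71.3]
force: [-2.7, 0.5, 5.7]
grip_width: 27.4
grip_force: 59.1
```

```bash
python3 -m creep '0 0 -0.6 0;0 0 -1 0;0 0 -1 0;0 0 -1 0;0 0 -1 0'; python3 -c "
from h import *
to([585,20,330])"
```

```text
time: 9.85
tool_pos: [469.0, -190.5, 255.8]
tool_rot: [179.0, -1.1, 71.3]
force: [1.6, -0.4, -3.5]
grip_width: 27.2
grip_force: 60.2
at [ 469.  -190.5  255.8] [179.   -1.1  71.3] t 9.85 tool z [ 0.024  0.013 -1.   ] shift units to [585, 20, 330] [ 5.95  1.09 -1.72]
```

```bash
python3 -m creep '0.99 0.18 -0.29 0;0.99 0.18 -0.29 0;0.99 0.18 -0.29 0;0.99 0.18 -0.29 0;0.99 0.18 -0.29 0'|sed -n 1,3p; python3 -m creep '0.99 0.18 -0.29 0;0 0 0 0;0 0 0 0'
python3 - <<'E'
from h import *
o=bot.get_obs();print(o['tool_pos'],o['tool_rot'],o['joint_pos'])
c=cams.calibration("wrist"); p,d=cams.snapshot("wrist"); np.savez("pics/wrist3.npz",p=p,d=d,T=c["world_from_camera"]); cv2.imwrite("pics/wrist3.png",p[...,::-1])
E
```

```text
time: 10.35
tool_pos: [566.0, -14.1, 317.2]
tool_rot: [179.0, -1.1, 71.3]
time: 10.65
tool_pos: [585.1, 20.4, 329.0]
tool_rot: [179.0, -1.1, 71.4]
force: [-0.2, -0.6, -3.1]
grip_width: 27.5
grip_force: 60.6
[585.09687632  20.36688961 328.99505359] [178.96507067  -1.10146299  71.41659592] [ -6.27558434  17.69676207  13.25237002  84.30954365   0.85534005
 102.32706961]
```

View pics/wrist3.png

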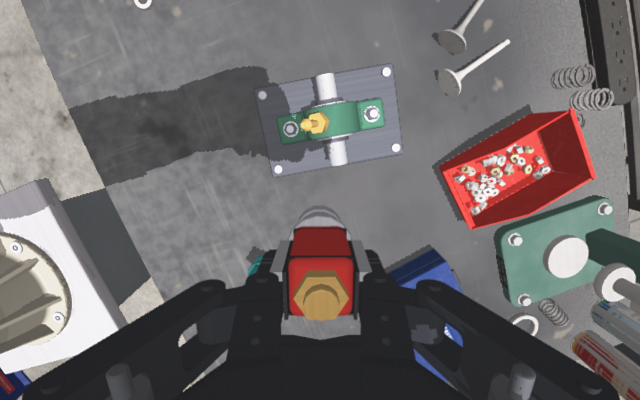

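The wrist view shows the coupler in the fingers (brass stub at (322,298)). Block: bolts at (262,96), (387,72), (396,148), (278,170); nipple hexagon about (318,123), tip about (306,124).

Run:
```python
from h import *
z=np.load("pics/wrist3.npz"); c=cams.calibration("wrist"); c["world_from_camera"]=z["T"]; d=z["d"]; W=cloud(c,d); p=z["p"]
H,S,V=cv2.split(cv2.cvtColor(p,cv2.COLOR_RGB2HSV))
B=[]
for u,v in [(262,96),(387,72),(396,148),(278,170)]:
    w=np.zeros(d.shape,bool); w[v-8:v+9,u-8:u+9]=True; m=w&(V>190)&(S<40)
    if m.sum()<5: m=w&(V>140)&(S<40)
    vv,uu=np.nonzero(m); q=onz(c,uu.mean(),vv.mean(),15); B.append(q); print(m.sum(),np.round([uu.mean(),vv.mean()],1),np.round(q,1),np.round(np.median(W[m],0),1))
B=np.array(B); print("center",B.mean(0)); 
for i,j in((0,1),(3,2),(0,3),(1,2)):
    e=B[j]-B[i]; print(np.linalg.norm(e),np.degrees(np.arctan2(e[1],e[0])))
m=(H>15)&(H<35)&(S>110)&(V>90); m[:100]=0;m[150:]=0;m[:,:280]=0;m[:,350:]=0
q=W[m]; print(len(q))
for a,b in((80,90),(90,100),(100,104),(104,108),(108,112),(112,120)):
    s=q[(q[:,2]>a)&(q[:,2]<=b)]; print(a,b,len(s),np.round(s.mean(0),1) if len(s) else "")
# shaft
m=(V>150)&(S<35)&(W[...,2]>50)&(W[...,2]<72); m[:60]=0;m[185:]=0;m[:,:290]=0;m[:,360:]=0
v,u=np.nonzero(m); s=W[m][:,:2]; r=cv2.fitLine(s.astype(np.float32),cv2.DIST_HUBER,0,.01,.01).ravel(); print("shaft",len(s),np.degrees(np.arctan2(r[1],r[0])),r[2:],np.ptp(s@r[:2]),np.median(W[m][:,2]))
cr=cv2.resize(p[60:180,250:410],(800,600),interpolation=cv2.INTER_CUBIC); cv2.imwrite("pics/cd.png",cr[...,::-1])
```

```text
54 [261.9  94.8] [550.1 151.3  15. ] [550.  151.2  14.9]
63 [386.3  71.4] [724.4 125.7  15. ] [724.5 125.7  15.2]
56 [395.7 147.3] [708.8  20.8  15. ] [708.6  20.8  15.5]
54 [277.8 169.1] [534.5  46.3  15. ] [534.5  46.3  15.5]
center [629.41735912  86.01151145  15.        ]
176.17439249413366 -8.355727475529788
176.17960991364933 -8.328232949245828
106.19633595394164 -98.44590911249298
106.11178469147572 -98.44317473892245
411
80 90 201 [610.3  89.1  86.8]
90 100 104 [612.7  88.6  92.6]
100 104 4 [603.4  90.2 101.6]
104 108 10 [595.4  90.4 107.2]
108 112 80 [597.   90.7 109.9]
112 120 7 [595.6  90.3 112.3]
shaft 945 81.50924 [629.81036  87.83636] 116.17264669734934 59.464015859740925
```

View pics/cd.png

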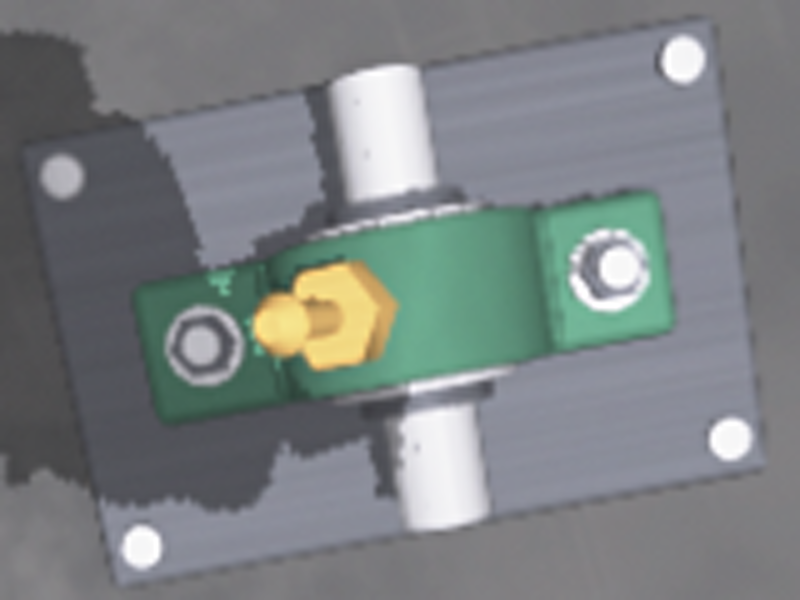

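```bash
cat > m.py <<'E'
from h import *
import sys
z=np.load(sys.argv[1]); c=cams.calibration("wrist"); c["world_from_camera"]=z["T"]; d=z["d"]; W=cloud(c,d); p=z["p"]
H,S,V=cv2.split(cv2.cvtColor(p,cv2.COLOR_RGB2HSV))
yb=np.radians(-8.35); X=np.array([np.cos(yb),np.sin(yb),0]); Y=np.array([-X[1],X[0],0]); Z=np.array([0,0,1.])
A=-.5*X+.866*Z; Pp=.866*X+.5*Z; O=np.array([629.4,86,0])
near=(np.hypot(W[...,0]-605,W[...,1]-89)<45)&(W[...,2]>78)&(d>0)
m=near&(H>14)&(H<36)&(S>100)&(V>80)
q=W[m]-O; t=q@A; a=q@Pp; b=q@Y
print("n",len(t),"t pct",np.round(np.percentile(t,[0,1,5,50,95,99,100]),1))
h,e=np.histogram(t,np.arange(np.floor(t.min()),t.max()+2,2)); 
for i in range(len(h)):
    k=(t>=e[i])&(t<e[i+1])
    if k.any(): print(e[i],h[i],"a %.1f..%.1f med %.1f  b %.1f..%.1f"%(a[k].min(),a[k].max(),np.median(a[k]),b[k].min(),b[k].max()))
E
python3 m.py pics/wrist3.npz
python3 - <<'E'
from h import *
z=np.load("pics/wrist3.npz"); c=cams.calibration("wrist"); c["world_from_camera"]=z["T"]; W=cloud(c,z["d"]); p=z["p"]
M=R.from_euler("xyz",[178.965,-1.10,71.417],degrees=True).as_matrix(); t=np.array([585.1,20.37,329.])
L=(W-t)@M; H,S,V=cv2.split(cv2.cvtColor(p,cv2.COLOR_RGB2HSV))
roi=np.zeros(H.shape,bool); roi[205:340,270:380]=True
for k,m in {"brass":roi&(H>10)&(H<30)&(S>80)&(V>60),"red":roi&((H<8)|(H>172))&(S>130)}.items():
    q=L[m]; print(k,len(q)); 
    for zz in np.arange(-32,20,4):
        s=q[(q[:,2]>=zz)&(q[:,2]<zz+4)]
        if len(s)>15: print(zz,len(s),"x %.1f..%.1f y %.1f..%.1f z %.1f"%(*np.percentile(s[:,0],[2,98]),*np.percentile(s[:,1],[2,98]),np.median(s[:,2])))
s=L[roi&(L[...,2]>45)&(L[...,2]<75)]; print("nose",len(s),np.percentile(s,[2,50,98],axis=0).round(1).tolist() if len(s) else "")
E
```

```text
n 428 t pct [ 76.4  77.9  80.3  86.4 113.6 114.5 115.5]
76.0 6 a 33.2..37.2 med 35.3  b -1.3..7.5
78.0 12 a 32.8..37.4 med 35.3  b -9.0..8.8
80.0 17 a 31.6..37.6 med 34.2  b -10.9..10.3
82.0 15 a 17.7..37.7 med 34.5  b -9.7..11.8
84.0 118 a 16.6..36.8 med 28.4  b -11.5..11.9
86.0 110 a 16.4..35.9 med 27.5  b -11.1..11.2
88.0 5 a 25.9..28.0 med 27.2  b -3.4..3.6
90.0 8 a 26.3..28.8 med 27.9  b -2.3..3.7
92.0 5 a 26.2..28.0 med 27.6  b -3.2..3.9
94.0 5 a 25.5..28.5 med 27.5  b -3.1..4.1
96.0 6 a 25.3..28.6 med 27.8  b -3.8..2.7
98.0 7 a 26.7..28.5 med 27.6  b -2.9..2.8
100.0 3 a 27.2..28.2 med 27.8  b -0.5..3.0
102.0 1 a 28.9..28.9 med 28.9  b -1.7..-1.7
106.0 5 a 25.7..30.9 med 30.0  b -5.6..7.1
108.0 20 a 24.1..31.3 med 29.4  b -6.3..5.9
110.0 33 a 19.5..31.1 med 28.2  b -5.7..6.6
112.0 37 a 21.1..29.2 med 25.8  b -4.6..4.6
114.0 15 a 21.8..26.9 med 24.2  b -3.4..3.0
brass 2089
-28 746 x -5.1..7.1 y -5.5..6.6 z -24.6
-24 451 x -7.9..9.8 y -8.9..9.6 z -22.1
-20 781 x -6.9..10.4 y -9.5..10.5 z -19.1
-16 102 x 1.6..10.4 y -9.3..10.4 z -15.0
red 3247
-16 1232 x -11.3..13.5 y -12.4..13.0 z -13.0
-12 546 x -7.8..14.8 y -13.3..14.0 z -10.9
-8 219 x 13.0..14.8 y -11.5..12.2 z -6.1
-4 201 x 13.0..14.7 y -12.3..12.7 z -2.0
0 188 x 12.4..14.6 y -12.2..12.9 z 1.9
4 167 x 12.2..14.6 y -12.4..12.9 z 5.7
8 134 x 12.4..14.1 y -12.4..12.7 z 10.3
12 134 x 12.7..13.9 y -12.1..12.2 z 13.9
16 128 x 12.3..13.7 y -11.8..11.9 z 18.0
nose 320 [[5.4, -13.4, 50.7], [11.9, -0.4, 62.1], [13.6, 12.5, 72.5]]
```

```bash
python3 -c "
from h import *
to([545,-80,570]); M=R.from_euler('xyz',bot.get_obs()['tool_rot'],degrees=True).as_matrix(); print(M.T@[.989,-.145,0],M.T@[0,0,1])"
```

```text
at [584.6  19.5 328.8] [179.   -1.1  71.3] t 10.7 tool z [ 0.023  0.012 -1.   ] shift units to [545, -80, 570] [-2.56 -0.04 -6.08]
[0.17923333 0.98315789 0.02054186] [ 0.01902756  0.01741801 -0.99966723]
```

```bash
python3 -m creep '-0.43 0 -1 0;-0.43 0 -1 0;-0.43 0 -1 0;-0.43 0 -1 0;-0.43 0 -1 0'|sed -n 1,3p;  python3 -m creep '-0.4 0 -1 0;0.18 0.98 -0.5 0;0.18 0.98 -0.5 0;0.18 0.98 -0.5 0'; python3 -c "
from h import *
to([545,-80,570]);print(bot.get_obs()['joint_pos'])"
```

```text
time: 11.2
tool_pos: [551.0, -66.4, 529.3]
tool_rot: [178.9, -1.1, 71.2]
time: 11.6
tool_pos: [523.2, -75.3, 565.5]
tool_rot: [-177.0, -2.3, 71.1]
force: [-0.3, 1.1, -3.3]
grip_width: 27.0
grip_force: 67.1
at [523.2 -75.3 565.5] [-177.    -2.3   71.1] t 11.6 tool z [-0.036  0.055 -0.998] shift units to [545, -80, 570] [ 0.07  0.55 -0.14]
[-18.17482325  31.3306232   72.33100828 133.93957257   2.36164137
  90.57207403]
```

Run:
```python
from h import *
pts=[]
for n in("scene","side"):
    z=np.load("pics/%s0.npz"%n); pts.append(cloud(cams.calibration(n),z["d"])[z["d"]>0])
W=np.vstack(pts); 
for y0 in range(-400,700,100):
    print(y0,[ (z0,int(np.percentile(q[:,0],2)),len(q)) for z0 in (150,250,350,450,550,650) for q in [W[(W[:,1]>=y0)&(W[:,1]<y0+100)&(W[:,2]>z0)&(W[:,2]<z0+100)&(W[:,0]>500)]] if len(q)>5])
```

```text
-400 [(150, 954, 1167), (250, 956, 1114), (350, 960, 1885), (450, 973, 2039), (550, 970, 2232), (650, 954, 1556)]
-300 [(150, 877, 2035), (250, 876, 4125), (350, 824, 2329), (450, 799, 2454), (550, 971, 1533), (650, 969, 415)]
-200 [(150, 977, 1017), (250, 894, 1547), (350, 960, 1472), (450, 969, 1702), (550, 925, 1348), (650, 924, 306)]
-100 [(150, 1006, 771), (250, 931, 1132), (350, 1030, 1116), (450, 1070, 1065), (550, 924, 990), (650, 749, 677)]
0 [(150, 1072, 1123), (250, 1036, 1050), (350, 1030, 1361), (450, 1029, 1496), (550, 955, 756), (650, 846, 308)]
100 [(150, 1035, 1251), (250, 1036, 1236), (350, 1073, 1156), (450, 1033, 1398), (550, 910, 990), (650, 908, 69)]
200 [(150, 594, 1514), (250, 1035, 1929), (350, 1034, 1849), (450, 1032, 1366), (550, 914, 772), (650, 1040, 24)]
300 [(150, 586, 2219), (250, 1043, 1451), (350, 1013, 1667), (450, 875, 2521), (550, 869, 1278)]
400 [(150, 1001, 1689), (250, 1007, 1826), (350, 1010, 2030), (450, 991, 2211), (550, 854, 960), (650, 841, 50)]
500 [(150, 886, 2210), (250, 889, 2545), (350, 961, 1474), (450, 984, 1138), (550, 841, 938), (650, 877, 57)]
600 [(150, 883, 1061), (250, 887, 567), (350, 959, 236), (450, 811, 286), (550, 803, 354), (650, 804, 91)]
```

```bash
python3 -c "
from h import *
to([640,-92,460])"; python3 -m creep '0 0 1 0;0 0.9 0.3 0;0 0.9 0.6 0;0 0.9 0.5 0;0 0 0 0'|sed -n 1,3p; python3 -c "
from h import *
to([660,-97,460]); M=R.from_euler('xyz',bot.get_obs()['tool_rot'],degrees=True).as_matrix(); print(M.T@[.989,-.145,0],M.T@[0,0,1],bot.get_obs()['joint_pos'])"
```

```text
at [523.2 -75.3 565.5] [-177.    -2.3   71.1] t 11.6 tool z [-0.036  0.055 -0.998] shift units to [640, -92, 460] [0.44 3.03 2.5 ]
time: 12.1
tool_pos: [624.5, -105.9, 475.4]
tool_rot: [-176.9, -2.3, 71.2]
at [ 624.5 -105.9  475.4] [-176.9   -2.3   71.2] t 12.1 tool z [-0.038  0.056 -0.998] shift units to [660, -97, 460] [0.48 0.79 0.36]
[ 0.18130284  0.98192944 -0.04571487] [ 0.0407446  -0.05397264 -0.9977108 ] [-17.94546749  39.89593871  72.14230767 125.31033817   2.37765657
  90.72762869]
```

```bash
python3 -m creep '0 1 -0.2 0;0 1 -0.2 0;0 1 -0.2 0;0 1 -0.2 0'|sed -n 1,4p
cat >> h.py <<'E'
def st(ax=(-0.034,0,1)):
    o=bot.get_obs(); M=R.from_euler("xyz",o["tool_rot"],degrees=True).as_matrix()
    a=np.array(ax)/np.linalg.norm(ax); D=M@a
    yb=np.radians(-8.35); X=np.array([np.cos(yb),np.sin(yb),0]); Y=np.array([-X[1],X[0],0]); G=.5*X-.866*np.array([0,0,1.])
    print("t %.2f"%o["time"],np.round(o["tool_pos"],1),"coupler dir X %.3f (0.5) Y %.3f (0) err deg %.1f"%(D@X,D@Y,np.degrees(np.arccos(min(1,D@G)))),"tool axes of X,Y,up:",np.round(M.T@X,2),np.round(M.T@Y,2),np.round(M.T@[0,0,1],2),"j",np.round(o["joint_pos"]))
E
python3 -c "
from h import *
st()"
```

```text
time: 12.5
tool_pos: [697.4, -140.7, 438.1]
tool_rot: [177.3, -2.9, 71.3]
force: [0.9, -0.5, -4.0]
t 12.50 [ 697.4 -140.7  438.1] coupler dir X 0.049 (0.5) Y 0.008 (0) err deg 27.2 tool axes of X,Y,up: [0.18 0.98 0.06] [ 0.98 -0.18  0.04] [ 0.05  0.05 -1.  ] j [-19.  43.  72. 117.   3.  90.]
```

```bash
python3 -m creep '0.15 0.85 -0.85 0;0.15 0.85 -0.85 0;0.15 0.85 -0.85 0;0.15 0.85 -0.85 0'|sed -n 1,4p; python3 -c "
from h import *
st()"
```

```text
time: 12.9
tool_pos: [715.4, -140.9, 488.3]
tool_rot: [169.2, -3.6, 71.4]
force: [-0.3, 0.6, -3.8]
t 12.90 [ 715.4 -140.9  488.3] coupler dir X 0.189 (0.5) Y -0.005 (0) err deg 19.1 tool axes of X,Y,up: [0.18 0.96 0.2 ] [ 0.98 -0.19  0.03] [ 0.06  0.19 -0.98] j [-19.  40.  72. 112.   4.  90.]
```

```bash
python3 -m creep '0.2 0.95 -0.75 0;0.2 0.95 -0.75 0;0.2 0.95 -0.7 0;0.2 0.95 -0.7 0'|sed -n 1,4p; python3 -c "
from h import *
st()"
```

```text
time: 13.3
tool_pos: [743.6, -138.3, 531.1]
tool_rot: [161.2, -4.5, 71.6]
force: [0.4, 0.8, -3.3]
t 13.30 [ 743.6 -138.3  531.1] coupler dir X 0.323 (0.5) Y -0.017 (0) err deg 11.2 tool axes of X,Y,up: [0.17 0.93 0.33] [ 0.98 -0.19  0.02] [ 0.08  0.32 -0.94] j [-18.  37.  72. 107.   4.  92.]
```

```bash
python3 -m creep '0.4 0.98 -0.55 0;0.4 0.98 -0.55 0;0.4 0.98 -0.5 0;0.4 0.98 -0.5 0'|sed -n 1,4p; python3 -c "
from h import *
st()"
```

```text
time: 13.7
tool_pos: [784.7, -108.4, 570.3]
tool_rot: [153.3, -5.5, 72.0]
force: [0.4, 0.1, -2.9]
t 13.70 [ 784.7 -108.4  570.3] coupler dir X 0.451 (0.5) Y -0.024 (0) err deg 3.5 tool axes of X,Y,up: [0.17 0.87 0.46] [ 0.98 -0.19  0.01] [ 0.1   0.45 -0.89] j [-15.  35.  72. 100.   4.  95.]
```

```bash
python3 -m creep '0.25 0.9 -0.4 0;0.25 0.85 -0.3 0;-0.17 -0.87 -0.46 0;-0.17 -0.87 -0.46 0;-0.17 -0.87 -0.46 0'|sed -n 1,4p
cat >> h.py <<'E'
def goal(s,mo=(-2,0.1,73),N=(607.7,89.4,86.85)):
    o=bot.get_obs(); M=R.from_euler("xyz",o["tool_rot"],degrees=True).as_matrix(); yb=np.radians(-8.35)
    A=np.array([-.5*np.cos(yb),-.5*np.sin(yb),.866]); return to(np.round(np.array(N)+s*A-M@np.array(mo),1))
E
python3 -c "
from h import *
st(); goal(150);goal(60)"
```

```text
time: 14.2
tool_pos: [698.9, -91.6, 581.9]
tool_rot: [150.1, -5.9, 72.2]
force: [-0.2, 0.3, -2.2]
t 14.20 [698.9 -91.6 581.9] coupler dir X 0.501 (0.5) Y -0.026 (0) err deg 1.6 tool axes of X,Y,up: [0.16 0.85 0.51] [ 0.98 -0.19  0.01] [ 0.1   0.5  -0.86] j [-16.  15.  38.  83.   4.  95.]
at [698.9 -91.6 581.9] [150.1  -5.9  72.2] t 14.2 tool z [ 0.502 -0.067 -0.862] shift units to [497.4 107.1 279.8] [ 2.39 -9.38  3.65]
at [698.9 -91.6 581.9] [150.1  -5.9  72.2] t 14.2 tool z [ 0.502 -0.067 -0.862] shift units to [541.9 100.6 201.9] [ 2.37 -9.4   5.9 ]
```

```bash
for i in 1 2; do python3 -m creep '0.24 -0.94 0.36 0;0.24 -0.94 0.36 0;0.24 -0.94 0.36 0;0.24 -0.94 0.36 0;0.24 -0.94 0.36 0'|sed -n 1,4p; done; python3 -m creep '0 0 0 0;0 0 0 0'|sed -n 2,3p;python3 - <<'E'
from h import *
st(); goal(60)
o=bot.get_obs(); c=cams.calibration("wrist"); p,d=cams.snapshot("wrist"); np.savez("pics/wrist4.npz",p=p,d=d,T=c["world_from_camera"],t=o["tool_pos"],r=o["tool_rot"]); cv2.imwrite("pics/wrist4.png",p[...,::-1])
E
python3 m.py pics/wrist4.npz
```

```text
time: 14.7
tool_pos: [596.6, 8.7, 432.3]
tool_rot: [150.0, -6.0, 72.2]
force: [0.9, 0.7, -3.1]
time: 15.2
tool_pos: [495.5, 108.3, 282.1]
tool_rot: [149.9, -6.0, 72.2]
force: [0.2, 0.5, -3.3]
tool_pos: [495.6, 108.2, 282.0]
tool_rot: [150.1, -5.9, 72.3]
t 15.40 [495.6 108.2 282. ] coupler dir X 0.501 (0.5) Y -0.026 (0) err deg 1.5 tool axes of X,Y,up: [0.16 0.85 0.51] [ 0.98 -0.19  0.01] [ 0.1   0.5  -0.86] j [  7. -12. -33.  39.  -8. 115.]
at [495.6 108.2 282. ] [150.1  -5.9  72.3] t 15.4 tool z [ 0.503 -0.066 -0.862] shift units to [541.9 100.5 201.9] [-0.04  0.    2.32]
n 128 t pct [ 75.9  77.3  79.9  87.  113.9 114.6 115.1]
75.0 1 a 32.2..32.2 med 32.2  b 9.0..9.0
77.0 3 a 28.9..33.2 med 31.2  b 7.9..11.4
79.0 5 a 19.0..30.1 med 23.9  b 11.2..11.4
83.0 8 a 12.0..27.5 med 20.9  b 0.9..11.4
85.0 47 a 11.9..29.9 med 15.9  b -7.0..11.3
87.0 11 a 13.1..28.8 med 18.3  b -1.8..11.5
107.0 4 a 19.1..25.2 med 22.3  b 4.2..6.8
109.0 12 a 17.8..26.4 med 20.5  b -4.8..6.4
111.0 25 a 18.6..27.3 med 21.9  b -5.3..6.0
113.0 11 a 19.9..23.2 med 21.1  b -4.5..4.8
115.0 1 a 22.2..22.2 med 22.2  b -3.0..-3.0
```

View pics/wrist4.png

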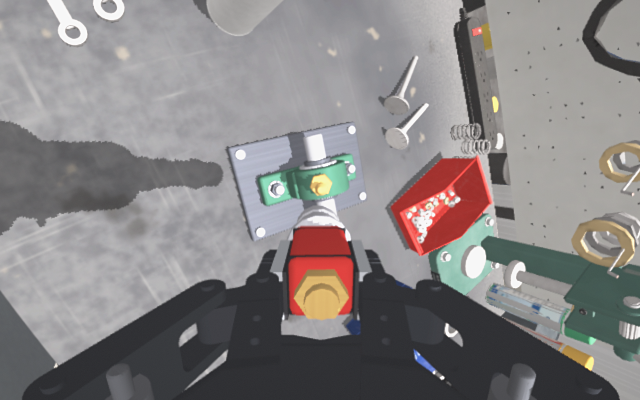

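```bash
cat > n.py <<'E'
from h import *
import sys
yb=np.radians(-8.35); X=np.array([np.cos(yb),np.sin(yb),0]); Y=np.array([-X[1],X[0],0]); Z=np.array([0,0,1.])
A=-.5*X+.866*Z; Pp=.866*X+.5*Z; O=np.array([629.4,86,0])
for f in sys.argv[1:]:
    z=np.load(f); c=cams.calibration("wrist"); c["world_from_camera"]=z["T"]; d=z["d"]; W=cloud(c,d)
    q=W-O; t=q@A; a=q@Pp; b=q@Y
    print(f)
    B=[]
    for k,m in {"head":(t>104)&(t<117)&(abs(a-24)<12)&(abs(b)<12)&(d>0),"hexface":(t>84.8)&(t<88)&(abs(a-24)<17)&(abs(b)<17)&(d>0)}.items():
        print(k,m.sum(),"a",np.round(np.percentile(a[m],[0,2,50,98,100]),1),"b",np.round(np.percentile(b[m],[0,2,50,98,100]),1))
        if k=="head": vv,uu=np.nonzero(m); print(" px",uu.min(),uu.max(),vv.min(),vv.max())
    k=(np.hypot(W[...,0]-629,W[...,1]-86)<130)&(W[...,2]>9)&(W[...,2]<18); print("plate z",np.median(W[...,2][k]),k.sum())
    H,S,V=cv2.split(cv2.cvtColor(z["p"],cv2.COLOR_RGB2HSV)); s=k&(V>190)&(S<40)
    nn,l,stt,ce=cv2.connectedComponentsWithStats(s.astype(np.uint8)); print([np.round(onz(c,*ce[i],15)[:2],1).tolist() for i in range(1,nn) if stt[i,4]>15])
    if "t" in z:
        M=R.from_euler("xyz",z["r"],degrees=True).as_matrix(); L=(W-z["t"])@M
        for z0 in (0,10,20,42,50,58,66):
            m=(abs(L[...,0])<25)&(abs(L[...,1])<18)&(L[...,2]>z0)&(L[...,2]<z0+8)&(d>0); s=L[m]
            if len(s)>10: print("tool z",z0,len(s),"xmax %.1f y %.1f..%.1f"%(np.percentile(s[:,0],98),*np.percentile(s[:,1],[1,99])))
E
python3 n.py pics/wrist3.npz pics/wrist4.npz
```

```text
pics/wrist3.npz
head 112 a [19.1 20.6 26.6 31.1 31.3] b [-6.5 -6.1 -0.   6.3  7.1]
 px 301 311 118 130
hexface 214 a [16.4 16.9 28.  35.9 36.8] b [-11.5 -11.    0.4  11.1  12. ]
plate z 10.534268276891254 7644
[[724.4, 125.7], [708.8, 20.8], [534.5, 46.3]]
pics/wrist4.npz
head 123 a [17.5 18.2 24.3 30.5 31. ] b [-7.2 -6.5  0.5  6.4  6.8]
 px 314 326 183 195
hexface 192 a [11.6 12.8 25.8 35.7 37.5] b [-11.9 -10.8   3.4  11.   11.5]
plate z 10.856264711845256 6631
[[725.2, 125.4], [678.6, 125.6], [564.2, 101.5], [709.2, 20.6], [656.5, 28.6]]
tool z 0 486 xmax 14.3 y -17.7..17.7
tool z 10 344 xmax 13.6 y -17.5..17.3
tool z 20 275 xmax 13.3 y -15.0..12.9
tool z 50 61 xmax 13.5 y -12.1..7.9
tool z 58 152 xmax 13.1 y -15.4..11.4
tool z 66 99 xmax 12.8 y -15.7..11.3
```

```bash
python3 -m creep '-0.03 0 0.8 0;0 0 0.8 0;0 0 0.8 0;0 0 0 0;0 0 0 0'|sed -n 1,4p
python3 - <<'E'
from h import *
st(); goal(60,(-2.3,-.2,73)); goal(35,(-2.3,-.2,73)); goal(0,(-2.3,-.2,73))
o=bot.get_obs(); c=cams.calibration("wrist"); p,d=cams.snapshot("wrist"); np.savez("pics/wrist5.npz",p=p,d=d,T=c["world_from_camera"],t=o["tool_pos"],r=o["tool_rot"]); cv2.imwrite("pics/w5.png",p[...,::-1])
for n in("side","scene"):
    p,d=cams.snapshot(n); np.savez("pics/%s5.npz"%n,p=p,d=d)
p=np.load("pics/side5.npz")["p"][150:220,285:385]; q=np.load("pics/scene5.npz")["p"][165:265,230:330]
cv2.imwrite("pics/ce.png",np.hstack([cv2.resize(p,(400,280),interpolation=2),cv2.resize(q,(280,280),interpolation=2)])[...,::-1])
E
python3 n.py pics/wrist5.npz
```

```text
time: 15.95
tool_pos: [545.9, 99.5, 201.2]
tool_rot: [150.0, -6.0, 72.2]
force: [-0.9, -0.0, -3.1]
t 15.95 [545.9  99.5 201.2] coupler dir X 0.503 (0.5) Y -0.027 (0) err deg 1.6 tool axes of X,Y,up: [0.16 0.85 0.51] [ 0.98 -0.19  0.01] [ 0.1   0.5  -0.86] j [  5.  -3. -37.  26.  -7. 113.]
at [545.9  99.5 201.2] [150.   -6.   72.2] t 15.95 tool z [ 0.504 -0.068 -0.861] shift units to [542.1 100.8 202. ] [ 0.   -0.08 -0.07]
at [545.9  99.5 201.2] [150.   -6.   72.2] t 15.95 tool z [ 0.504 -0.068 -0.861] shift units to [554.4  99.  180.3] [-0.   -0.09  0.56]
at [545.9  99.5 201.2] [150.   -6.   72.2] t 15.95 tool z [ 0.504 -0.068 -0.861] shift units to [571.8  96.4 150. ] [-0.01 -0.09  1.43]
pics/wrist5.npz
head 16 a [19.5 19.8 24.8 28.3 28.6] b [5.  5.  6.3 7.  7. ]
 px 309 320 204 207
hexface 314 a [10.6 12.  24.9 35.6 36.8] b [-4.  -2.4  4.8 11.3 11.8]
plate z 10.706212200838934 10301
[[724.7, 125.6], [679.7, 126.0], [580.7, 142.3], [695.9, 47.9], [553.0, 66.1], [709.1, 20.5]]
tool z 0 478 xmax 14.3 y -17.7..17.8
tool z 10 354 xmax 13.6 y -17.5..17.4
tool z 20 285 xmax 13.3 y -15.0..12.8
tool z 50 61 xmax 13.4 y -12.1..7.9
tool z 58 152 xmax 13.1 y -15.4..11.0
tool z 66 100 xmax 12.9 y -15.7..11.5
```

View pics/ce.png

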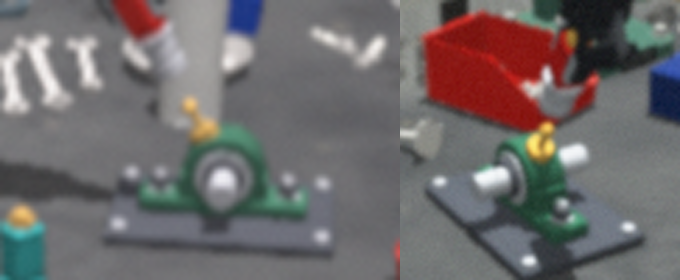

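Run:
```python
from h import *
from scipy.optimize import least_squares
for f,r,t in(("wrist3",(178.965,-1.10,71.417),(585.1,20.37,329.)),("wrist4",0,0),("wrist5",0,0)):
    z=np.load("pics/%s.npz"%f); 
    if r==0: r,t=z["r"],z["t"]
    c=cams.calibration("wrist"); c["world_from_camera"]=z["T"]; L=(cloud(c,z["d"])-t)@R.from_euler("xyz",r,degrees=True).as_matrix()
    for lo,hi in((52,63),(63,72)):
        s=L[(z["d"]>0)&(abs(L[...,0])<20)&(abs(L[...,1])<18)&(L[...,2]>lo)&(L[...,2]<hi)&(L[...,0]>-2)]
        g=least_squares(lambda q:np.hypot(s[:,0]-q[0],s[:,1]-q[1])-15.5,[0,0],loss="soft_l1",f_scale=.5); print(f,lo,len(s),g.x.round(2),np.sqrt(np.mean(g.fun**2)).round(2))
    s=L[(z["d"]>0)&(L[...,0]>11)&(L[...,0]<17)&(abs(L[...,1])<11)&(L[...,2]>-8)&(L[...,2]<25)]; print(" face fit x0,dy,dz",np.linalg.lstsq(np.c_[np.ones(len(s)),s[:,1:]],s[:,0],rcond=None)[0].round(3))
```

```text
wrist3 52 157 [-2.41 -0.35] 0.44
wrist3 63 135 [-2.27 -0.43] 0.18
 face fit x0,dy,dz [14.122  0.    -0.043]
wrist4 52 148 [-2.77 -1.82] 0.47
wrist4 63 128 [-2.64 -1.88] 0.19
 face fit x0,dy,dz [ 1.3878e+01 -5.0000e-03 -4.5000e-02]
wrist5 52 148 [-2.76 -1.83] 0.48
wrist5 63 133 [-2.65 -1.9 ] 0.19
 face fit x0,dy,dz [ 1.3899e+01 -5.0000e-03 -4.7000e-02]
```

Run:
```python
from h import *
st((-.045,-.022,1)); goal(35,(-2.9,-1.9,73)); goal(0,(-2.9,-1.9,73))
```

```text
t 16.10 [545.9 100.1 202.8] coupler dir X 0.485 (0.5) Y -0.032 (0) err deg 2.1 tool axes of X,Y,up: [0.16 0.84 0.51] [ 0.98 -0.19  0.01] [ 0.11  0.5  -0.86] j [  5.  -3. -37.  26.  -7. 113.]
at [545.9 100.1 202.8] [149.8  -6.   72.2] t 16.1 tool z [ 0.507 -0.067 -0.86 ] shift units to [555.8  99.  181.2] [-0.01 -0.06  0.59]
at [545.9 100.1 202.8] [149.8  -6.   72.2] t 16.1 tool z [ 0.507 -0.067 -0.86 ] shift units to [573.1  96.4 150.9] [-0.02 -0.07  1.47]
```

```bash
python3 -m creep '-0.01 -0.06 0.3 0;0 0 0.25 0;0 0 0 0;0 0 0 0'|sed -n 1,4p; python3 -c "
from h import *
goal(0,(-2.9,-1.9,73))"; python3 -m creep '0 0 0.2 0;0 0 0.2 0;0 0 0 0'; python3 -c "
from h import *
st((-.045,-.022,1));goal(0,(-2.9,-1.9,73))"
```

```text
time: 16.5
tool_pos: [553.6, 99.1, 180.4]
tool_rot: [150.0, -6.0, 72.2]
force: [0.7, 0.5, -3.8]
at [553.6  99.1 180.4] [150.   -6.   72.2] t 16.5 tool z [ 0.504 -0.067 -0.861] shift units to [573.4  96.4 151. ] [0.01 0.06 0.89]
time: 16.8
tool_pos: [562.7, 97.6, 166.3]
tool_rot: [149.9, -5.9, 72.2]
force: [-0.1, -2.0, -1.7]
grip_width: 27.3
grip_force: 67.4
t 16.80 [562.7  97.6 166.3] coupler dir X 0.483 (0.5) Y -0.034 (0) err deg 2.3 tool axes of X,Y,up: [0.16 0.85 0.51] [ 0.98 -0.19  0.01] [ 0.1   0.5  -0.86] j [  5.   1. -39.  20.  -6. 113.]
at [562.7  97.6 166.3] [149.9  -5.9  72.2] t 16.8 tool z [ 0.505 -0.068 -0.861] shift units to [573.3  96.5 150.9] [0.01 0.03 0.47]
```

```bash
for i in 1 2; do python3 -m creep '0.01 0.02 0.12 0;0 0 0.12 0;0 0 0 0'; python3 -c "
from h import *
goal(0,(-2.9,-1.9,73))"; done
```

```text
time: 17.1
tool_pos: [568.1, 97.3, 158.8]
tool_rot: [149.9, -6.0, 72.2]
force: [2.3, -0.8, -0.6]
grip_width: 26.7
grip_force: 67.6
at [568.1  97.3 158.8] [149.9  -6.   72.2] t 17.1 tool z [ 0.505 -0.067 -0.861] shift units to [573.3  96.5 150.9] [0.   0.01 0.24]
time: 17.4
tool_pos: [572.3, 96.9, 150.9]
tool_rot: [150.0, -5.9, 72.2]
force: [-11.5, -1.6, 11.7]
grip_width: 27.0
grip_force: 70.2
at [572.3  96.9 150.9] [150.   -5.9  72.2] t 17.4 tool z [ 0.503 -0.067 -0.862] shift units to [573.4  96.5 151. ] [-0.    0.03  0.01]
```

```bash
python3 -m creep '0 0.01 0.06 0;0 0 0 0;0 0 0 0'; python3 -c "
from h import *
goal(0,(-2.9,-1.9,73))"; python3 -m creep '0 0 0.05 0;0 0 0 0;0 0 0 0'
cat > e.py <<'E'
from h import *
from scipy.optimize import least_squares
goal(0,(-2.9,-1.9,73)); o=bot.get_obs(); c=cams.calibration("wrist"); p,d=cams.snapshot("wrist"); W=cloud(c,d); L=(W-o["tool_pos"])@R.from_euler("xyz",o["tool_rot"],degrees=True).as_matrix()
np.savez("pics/wrist6.npz",p=p,d=d,T=c["world_from_camera"],t=o["tool_pos"],r=o["tool_rot"])
H,S,V=cv2.split(cv2.cvtColor(p,cv2.COLOR_RGB2HSV))
roi=np.zeros(H.shape,bool); roi[205:340,270:380]=True
q=L[roi&((H<8)|(H>172))&(S>130)&(L[...,2]<-9)]; print("grip top z",np.percentile(q[:,2],[5,25,50]).round(1)); q=L[roi&(H>10)&(H<30)&(S>80)]; print("stub top",np.percentile(q[:,2],[2,10,25]).round(1))
for lo,hi in((50,60),(60,70)):
    s=L[(d>0)&(abs(L[...,0])<20)&(abs(L[...,1])<18)&(L[...,2]>lo)&(L[...,2]<hi)&(L[...,0]>-2)]
    g=least_squares(lambda q:np.hypot(s[:,0]-q[0],s[:,1]-q[1])-15.5,[0,0],loss="soft_l1",f_scale=.5); print(lo,len(s),g.x.round(2),np.sqrt(np.mean(g.fun**2)).round(2))
s=L[(d>0)&(L[...,0]>11)&(L[...,0]<17)&(abs(L[...,1])<11)&(L[...,2]>-8)&(L[...,2]<25)]; print(" face",np.linalg.lstsq(np.c_[np.ones(len(s)),s[:,1:]],s[:,0],rcond=None)[0].round(3))
E
python3 e.py
```

```text
time: 17.7
tool_pos: [572.8, 97.2, 150.6]
tool_rot: [150.0, -5.9, 72.3]
force: [-26.8, 1.2, 29.9]
grip_width: 27.3
grip_force: 73.4
at [572.8  97.2 150.6] [150.   -5.9  72.3] t 17.7 tool z [ 0.504 -0.067 -0.861] shift units to [573.4  96.4 151. ] [-0.01  0.02  0.  ]
time: 18.0
tool_pos: [573.0, 97.3, 150.4]
tool_rot: [150.0, -5.9, 72.3]
force: [-41.7, 1.8, 47.2]
grip_width: 27.3
grip_force: 76.5
at [573.   97.3 150.4] [150.   -5.9  72.3] t 18.0 tool z [ 0.504 -0.067 -0.861] shift units to [573.3  96.4 150.9] [-0.02  0.02 -0.01]
grip top z [-14.  -13.1 -12.5]
stub top [-25.3 -24.8 -24.2]
50 64 [-2.75 -1.34] 0.25
60 195 [-3.39 -1.44] 0.32
 face [ 1.3841e+01 -9.0000e-03 -5.5000e-02]
```

```bash
python3 -m creep '0 -0.01 -0.07 0;0 0 0 0;0 0 0 0;0 0 0 0;0 0 0 0'; python3 -m creep '0 0 0 0;0 0 0 0;0 0 0 0;0 0 0 0;0 0 0 0';python3 e.py; python3 -c "
from h import *
st((-.055,-.02,1))"
```

```text
time: 18.55
tool_pos: [572.6, 97.1, 150.8]
tool_rot: [150.0, -5.9, 72.3]
force: [-21.3, -0.6, 23.2]
grip_width: 26.7
grip_force: 71.9
time: 19.05
tool_pos: [572.6, 97.1, 150.8]
tool_rot: [150.0, -5.9, 72.3]
force: [-22.3, 0.1, 23.9]
grip_width: 27.0
grip_force: 71.9
at [572.6  97.1 150.8] [150.   -5.9  72.3] t 19.05 tool z [ 0.504 -0.067 -0.861] shift units to [573.3  96.4 151. ] [-0.01  0.02  0.01]
grip top z [-13.8 -13.1 -12.5]
stub top [-25.4 -24.8 -24.2]
50 63 [-2.48 -1.03] 0.24
60 202 [-3.06 -1.28] 0.34
 face [ 1.3855e+01 -7.0000e-03 -5.0000e-02]
t 19.10 [572.6  97.2 150.8] coupler dir X 0.482 (0.5) Y -0.043 (0) err deg 2.8 tool axes of X,Y,up: [0.16 0.85 0.51] [ 0.98 -0.19  0.01] [ 0.1   0.5  -0.86] j [  5.   3. -39.  17.  -6. 112.]
```

```bash
python3 -m creep '0 0 0 0;0 0 0 0;0 0 0 0;0 0 0 0;0 0 0 0'|sed -n 1,4p; python3 -c "
from plant import bot
print(bot.sign_off())"
```

```text
time: 19.6
tool_pos: [572.6, 97.1, 150.8]
tool_rot: [150.0, -5.9, 72.3]
force: [-21.7, 0.2, 23.7]
the job is handed in; nothing more can be done
None
```

I handed the job in at 19.6 s with the coupler gripped and pushed about 33 N against the nipple. By my measurements its mouth is within about 2 mm of home and it sits about 3° off square. I infer the snap from the hard stop at the expected home position, and the hand-in returned no verdict.

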